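# Stand the fallen picture board back up on its display stand

## Robot

A 7-joint arm with a two-finger parallel gripper is mounted at the origin on a cart in front of the work surface, level with it; the furniture and walls round the work are solid. World frame = base frame: x ahead of the robot, y to its left, z up, the work surface at z = 0. Lengths are in mm, angles in rad, forces in N, time in s.
With the tool pointing down it reaches from about 425 to 800 mm from the base axis. Payload 8.3 kg.
Tool frame: the origin (TCP) lies at the very end of the fingers, on their centre line; the grasp point (between the pads) lies 19 mm behind it (ctrl.grasp_offset is the z of the grasp point in the tool frame, in mm); z points along the fingers, y is the line along which they close (so a half turn about z gives the same grasp; the last joint's range is limited). The gripper opens to 85 mm and grips with 20 to 120 N. Pads are 22 mm wide; open, the fingers measure 114 mm over their backs; the gripper's body (76 mm by 85 mm) begins 54 mm behind the grasp point. The pads swing forward as they close: fully open they stand 13 mm farther back than shut.
Start: joints at [-1.365, 0.383, 0.016, 1.37, -0.006, 1.388, -0.046], TCP at [165.932, 602.552, 231.279] pointing down, gripper open.
Joint ranges: [-2.95, 2.95], [-0.25, 2.06], [-1.52, 1.56], [0.18, 2.33], [-1.44, 4.58], [0.02, 2.06], [-3.01, 3.01]. Speed limits (rad/s): [2.39, 2.39, 3.01, 3.01, 3.14, 3.14, 3.14].

## Interface

Orientations are given as [roll, pitch, yaw] about the fixed x, y, z axes, in that order (R = Rz(yaw) Ry(pitch) Rx(roll)).
In Python, from rig import ctrl, cams gives the robot as it stands.
- The arm moves only by the tool arm_command, never from a script. Its argument "steps" is a list of rows, each a list of 7 numbers: the gripper's target within -1 to 1 (shut at 1, half-way at 0, fully open at -1), then the shift along the tool's x, y, z in m, then the turn, a rotation vector about the tool's x, y, z in degrees. In form: [[grip, x, y, z, wx, wy, wz], ...]. A call has 1 to 10 rows; each row shifts and turns the commanded pose from where the row before left it, along the tool's axes as they then stand; what a row does not reach is not made up. A row lasts 1/12 s, in which the tool goes at most 41.7 mm and 7.16 degrees, less where a joint would pass 70% of its speed; a pose out of reach is approached as far as the arm can. A call with a gripper value outside its range is refused whole. The fingers move at their own pace and stop on an object; "newtons" is the grip in N (left out, the last holds). Time passes only in rows, so rows that do not move let the fingers close. It gives the time, the measured TCP pose, the force, the opening and the grip force at its end, in the units of the state.
- ctrl.sense(): the state, without advancing time (a new reading comes with each control period).
- cams.capture(name): name is "side" or "top"; returns a dict with "image" (400x640x3 uint8, blue, green, red), "fx", "fy", "cx", "cy" (pixels), "xyz" and "rotation" of the camera in the world. Camera axes: x right, y down, z forward; pixel columns grow to the right and rows downward; lengths in mm; the calibration is good to about 2 mm. A picture is of the moment at which its call begins. There is no depth.
- ctrl.sign_off(): hands the job in; it is judged then, once.
The state is a dict: "time_s": time; "qpos": joint angles; "joint_velocities": joint speeds; "tau": joint torques, N m; "tcp_pos": TCP position; "ee_rot": TCP orientation; "ft_force": force on the tool from outside, world axes, zero at the start; "ft_torque": the same for the moment, N m; "gripper_width": finger opening in mm; "grip_force": force on a finger pad.
Only numpy, scipy, OpenCV 4.12 (cv2) and the standard library are available. Lean on these libraries where they do the work, as an engineer would, in place of code of your own. Each camera call takes 0.05 s, during which the arm holds its last target. There are 200 camera calls.

## Task

The picture board has fallen flat on its face on its display stand, which faces to the right along the counter. Slide the board well out past the stand's front edge, but without letting it drop off, get under the overhanging edge, and turn it up so that it leans back squarely against the stand's rest, with its foot close against the rest and the cup picture showing to the front, the right way up. Leave the other things on the counter where they are.

Things in the scene. Friction and masses are not known exactly. Their poses are not given: they have to be found in the camera images.
- display_stand: Fixed wooden stand: plinth 205 (its x) x 200 x 100 mm high, waxed flat top. Origin: centre of its underside, on the counter; x points from its front to its back, y to its left, z up; its front (-x) faces right. A dark slatted rest, 160 mm wide, 92 mm tall, leans back 22 degrees; the foot of its face is 75 mm behind the origin (clear top: 177 mm from front edge to rest).
- stand_front_edge (a point): Middle of the plinth's upper front edge (102 mm in front of the stand's origin, 100 mm up); axes as the stand's.
- rest_foot (a point): Middle of the line where the front face of the rest meets the plinth's top; axes as the stand's.
- sign_board: Loose stiff board 150 (its x) x 160 x 12 mm, 0.3 kg, slides easily on the stand (friction 0.45). Face (dark, white cup) at its z = 0; back with grey rubber pad (grippy, 1.2, 126 x 136 mm) at z = 12 mm; origin: centre of the face. Starts face down, z up, x along the stand's x, flush: no grip. Cup's top is at the -x edge, foot at +x. Leaning on the rest, cup upright, its z is 112 degrees from up.
- board_near_edge (a point): Middle of the board's near edge on the face (75 mm from its origin along -x), the top of the picture; axes as the board's.
- board_far_edge (a point): Middle of the board's far edge on the face (75 mm from its origin along +x), the foot of the picture; axes as the board's. It starts 9 to 18 mm in front of the rest.
- deli_pot: Bystander: lidded clear pot, 73 mm across, 64 mm high, between the stand and the robot, near the counter's edge; origin under its centre.
- bell: Bystander: service bell, 76 mm across, 54 mm high, between the stand and the robot, near the counter's edge; origin under its centre.
- terminal: Bystander: black card terminal 165 x 68 x 52 mm, to the left; origin under its centre.
- sauce_cup: Bystander: small lidded cup of red sauce, 69 mm across, 36 mm high, to the left; origin under its centre.
- mustard_pot: Bystander: white pot with red lid, 61 mm across, 48 mm high, far right; origin under its centre.
- pepper_pot: Bystander: white pot with black lid, 55 mm across, 62 mm high, far right; origin under its centre.
- price_card: Bystander: small card in a wooden foot, 22 x 70 x 68 mm, to the right; origin under its centre.

How it is judged:
By the outcome, as a careful person would: the job done as asked, in the order asked, and still so for the second after the job is handed in, with the robot touching nothing.
It also fails if it takes over 61 s, if anything falls off the work surface, if the arm or the gripper's body presses on something with over 40 N, if the wrist force passes 120 N, or if a joint passes its speed limit or range.

## Working session

There is one attempt and no reset: what is moved stays moved. The work goes in short steps, Python scripts to look and compute and a tool call to move; the robot and the scene stay as the last step left them, time stands still between calls to the robot, and variables do not carry over. Pictures are saved under pics/ and viewed, at most 10 in all, crops included, and the job is handed in when it is done.

Besides the shell and the picture viewer there is one more tool, called after "Request:" as name(argument=value, ...) on one line, values as JSON. arm_command: Moves the arm, as the interface text tells. Its arguments: {"type":"object","properties":{"steps":{"type":"array"},"newtons":{"type":"number"}},"required":["steps"]}

```bash
ls; mkdir -p pics; python3 - <<'E'
from rig import ctrl,cams
import cv2
for n in("top","side"):
    c=cams.capture(n); cv2.imwrite(f"pics/{n}0.png",c["image"]); print(n,c["fx"],c["fy"],c["cx"],c["cy"],c["xyz"],c["rotation"])
s=ctrl.sense();print(s)
E
```

```text
pics
top 376.02029927576365 376.02029927576365 318.6823257790309 198.0657348077629 [ 274.1597293   -33.2338582  1188.64926193] [-2.90296261e+00  1.74729061e-03 -1.57232337e+00]
side 374.4833417247378 374.4833417247378 321.23060187015324 196.6988045525814 [686.85152526 520.1583267  967.22524327] [-2.57132976 -0.00958461  2.84440735]
{'time_s': 0.1, 'qpos': array([-1.36490152,  0.38414469,  0.01639983,  1.371083  , -0.00626974,
        1.38822752, -0.04649888]), 'joint_velocities': array([ 0.00066802, -0.00233385,  0.00090546, -0.00297699,  0.00122119,
        0.00100022,  0.00051149]), 'tau': array([ 3.89543056e-03, -6.29119062e+01,  8.47945400e-01, -3.72765934e+01,
        1.67964085e-02,  1.01597546e-02,  5.40553117e-06]), 'tcp_pos': array([165.84322515, 602.09946116, 230.36957388]), 'ee_rot': array([-3.13978148e+00,  6.66579369e-05,  2.87284475e+00]), 'ft_force': array([ 0.13364915, -0.30103506,  1.00930152]), 'ft_torque': array([-0.01221131, -0.00058586, -0.05649755]), 'grip_force': 0.0, 'gripper_width': 85.51948147583008}
```

View pics/top0.png

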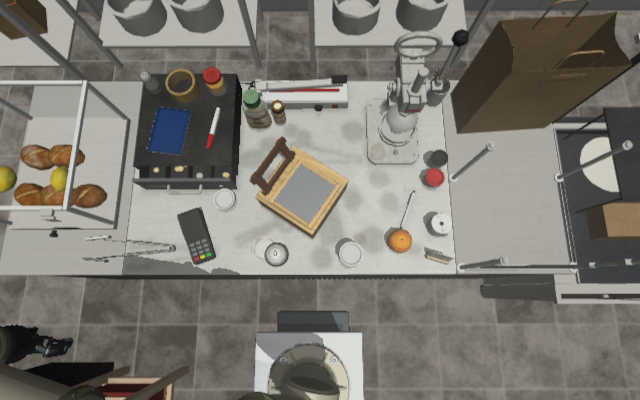

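View pics/side0.png

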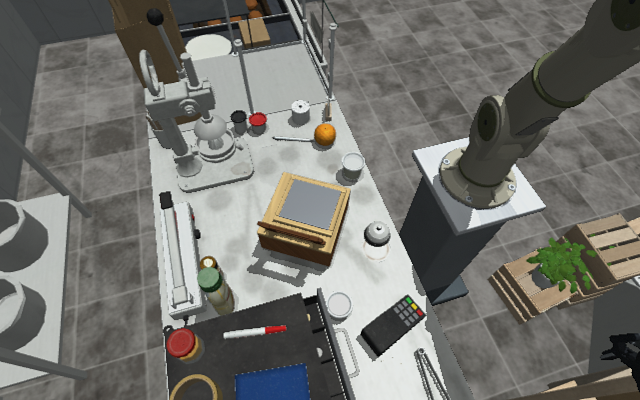

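The top view shows the grey pad centred near (309,188), the dark rest at about (272,166), and the stand front facing right and slightly down. The side view shows the pad at about (308,203), with the pot and bell well clear of the stand on the robot side.

```bash
cat > h.py <<'E'
from rig import ctrl,cams
import cv2,numpy as np
from scipy.spatial.transform import Rotation as R
def rot(r): return R.from_euler('xyz',r).as_matrix()
def ray(c,uv):
    uv=np.atleast_2d(uv).astype(float)
    d=np.c_[(uv[:,0]-c["cx"])/c["fx"],(uv[:,1]-c["cy"])/c["fy"],np.ones(len(uv))]@rot(c["rotation"]).T
    return np.array(c["xyz"]),d
def plane(c,uv,z):
    o,d=ray(c,uv); return o+d*((z-o[2])/d[:,2])[:,None]
def proj(c,P):
    p=(np.atleast_2d(P)-c["xyz"])@rot(c["rotation"])
    return np.c_[p[:,0]/p[:,2]*c["fx"]+c["cx"],p[:,1]/p[:,2]*c["fy"]+c["cy"]]
def pad(c,box):
    im=c["image"].astype(int);x0,y0,x1,y1=box
    m=(im.max(2)-im.min(2)<28)&(im.max(2)>90)&(im.max(2)<185)
    k=np.zeros(m.shape,np.uint8);k[y0:y1,x0:x1]=m[y0:y1,x0:x1]
    cs,_=cv2.findContours(cv2.morphologyEx(k,cv2.MORPH_OPEN,np.ones((3,3))),0,cv2.CHAIN_APPROX_NONE)
    return max(cs,key=cv2.contourArea)[:,0]
E
python3 - <<'E'
from h import *
for n,b,cr in(("top",(262,145,355,240),(240,125,360,245)),("side",(262,175,345,230),(245,160,365,280))):
    c=cams.capture(n);im=c["image"]
    k=pad(c,b); P=plane(c,k,112)[:,:2].astype(np.float32)
    print(n,cv2.contourArea(k),cv2.minAreaRect(P)); print(cv2.boxPoints(cv2.minAreaRect(P)).round(1).tolist())
    q=im[cr[1]:cr[3],cr[0]:cr[2]];cv2.imwrite(f"pics/{n}c.png",cv2.resize(q,None,fx=5,fy=5,interpolation=cv2.INTER_CUBIC))
a=cv2.imread("pics/topc.png");b=cv2.imread("pics/sidec.png");cv2.imwrite("pics/c1.png",cv2.resize(np.hstack([a,b]),(800,400)))
E
```

```text
top 1799.5 ((552.4766235351562, 10.071807861328125), (125.08972930908203, 135.2206573486328), 55.982757568359375)
[[461.3999938964844, -3.9000000953674316], [573.5, -79.5999984741211], [643.5, 24.100000381469727], [531.4000244140625, 99.69999694824219]]
side 1944.0 ((552.5828247070312, 9.064048767089844), (126.68498229980469, 135.7576904296875), 55.766963958740234)
[[460.79998779296875, -5.099999904632568], [573.0999755859375, -81.5], [644.2999877929688, 23.200000762939453], [532.0999755859375, 99.5999984741211]]
```

View pics/c1.png

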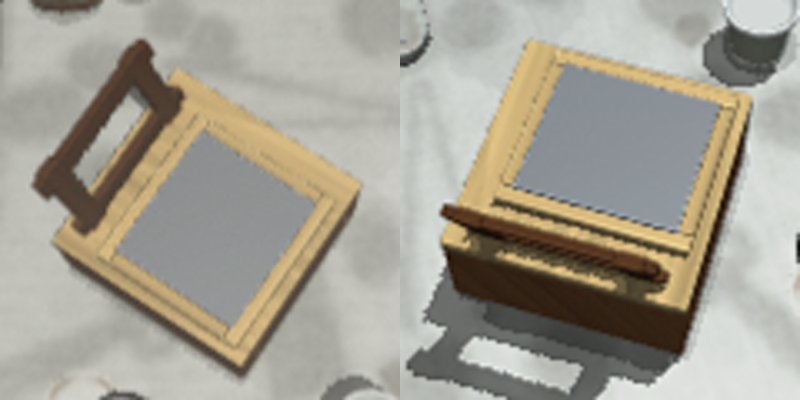

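```bash
cat >> h.py <<'E'
def to(target,Rt=None):
    """tool-frame shift (m) and rotvec (deg) to reach target pos (mm)"""
    s=ctrl.sense();Rc=rot(s["ee_rot"])
    d=(Rc.T@(np.array(target)-s["tcp_pos"]))/1000
    w=R.from_matrix(Rc.T@Rt).as_rotvec(degrees=True) if Rt is not None else None
    return d,w
E
python3 - <<'E'
from h import *
t=cams.capture("top");s=cams.capture("side")
T=[(348.3,181.1),(312.9,236),(255.9,197.6),(293.4,146)];S=[(283.4,172),(350.6,188.5),(332,253.6),(259.1,232)]
for c,p in((t,T),(s,S)):
    P=plane(c,p,100)[:,:2];print(P.round(1).tolist(),P.mean(0))
    for i in range(4):
        d=P[(i+1)%4]-P[i];print(np.hypot(*d).round(1),np.degrees(np.arctan2(d[1],d[0])).round(1))
print("pot",plane(t,[(350,247)],64),plane(s,[(353,160)],64))
print("bell",plane(t,[(276,252)],54),plane(s,[(377,228)],54))
x=np.array([np.cos(np.radians(55.9)),np.sin(np.radians(55.9)),0]);z=np.array([0,0,-1.]);
Rt=np.c_[np.array([-x[1],x[0],0]),x,z]
print(Rt.round(3).tolist());print(to([560,21,180],Rt),R.from_matrix(Rt).as_euler('xyz'))
E
```

```text
[[591.4, -121.0], [425.5, -14.7], [540.8, 155.4], [704.4, 46.0]] [565.51940301  16.41073313]
197.1 147.4
205.6 55.9
196.8 -33.8
201.6 -124.1
[[595.4, -120.9], [429.5, -11.7], [539.8, 160.6], [702.0, 48.4]] [566.65495916  19.10941108]
198.6 146.6
204.6 57.4
197.2 -34.7
200.1 -122.2
pot [[ 397.32719764 -124.88609836   64.        ]] [[ 376.70420775 -130.9031235    64.        ]]
bell [[383.83376121  96.68889227  54.        ]] [[389.80677346 104.68800137  54.        ]]
[[-0.828, 0.561, 0.0], [0.561, 0.828, 0.0], [0.0, 0.0, -1.0]]
(array([-0.53436127, -0.4558384 ,  0.05122676]), array([-4.34687495e-02,  3.49149810e-03,  1.87014549e+01])) [-3.14159265  0.          2.54643538]
```

Request:
arm_command(steps=[[1, -0.027, -0.023, 0, 0, 0, 0], [1, -0.027, -0.023, 0, 0, 0, 0], [1, -0.027, -0.023, 0, 0, 0, 0], [1, -0.027, -0.023, 0, 0, 0, 0], [1, -0.027, -0.023, 0, 0, 0, 0], [1, -0.027, -0.023, 0, 0, 0, 0], [1, -0.027, -0.023, 0, 0, 0, 0], [1, -0.027, -0.023, 0, 0, 0, 0], [1, -0.027, -0.023, 0, 0, 0, 0], [1, -0.027, -0.023, 0, 0, 0, 0]], newtons=60)

```text
time_s: 1.13
tcp_pos: [365.8, 307.5, 231.5]
ee_rot: [3.141, 0.0, 2.873]
ft_force: [-0.4, 0.5, 0.7]
gripper_width: -0.1
grip_force: 0.0
```

Request:
arm_command(steps=[[1, -0.027, -0.023, 0, 0, 0, 0], [1, -0.027, -0.023, 0, 0, 0, 0], [1, -0.027, -0.023, 0, 0, 0, 0], [1, -0.027, -0.023, 0, 0, 0, 0], [1, -0.027, -0.023, 0, 0, 0, 0], [1, -0.027, -0.023, 0, 0, 0, 0], [1, -0.027, -0.023, 0, 0, 0, 0], [1, -0.027, -0.023, 0, 0, 0, 0], [1, -0.027, -0.023, 0, 0, 0, 0], [1, -0.021, -0.023, 0, 0, 0, 0]])

```text
time_s: 1.97
tcp_pos: [559.8, 15.4, 231.4]
ee_rot: [-3.141, 0.001, 2.873]
ft_force: [1.0, 0.7, 0.2]
gripper_width: -0.0
grip_force: 0.0
```

Request:
arm_command(steps=[[1, 0, 0, 0, 0, 0, 6.2], [1, 0, 0, 0, 0, 0, 6.2], [1, 0, 0, 0, 0, 0, 6], [1, 0, 0, 0, 0, 0, 0]])

```text
time_s: 2.3
tcp_pos: [558.6, 17.1, 231.1]
ee_rot: [-3.141, -0.0, 2.546]
ft_force: [-0.3, 0.2, 0.1]
gripper_width: 0.2
grip_force: 0.0
```

```bash
cat > w.py <<'E'
from h import *
x=np.array([np.cos(np.radians(56.1)),np.sin(np.radians(56.1)),0]);z=np.array([0,0,-1.])
RS=np.c_[x,[-x[1],x[0],0],[0,0,1.]];RD=np.c_[RS[:,1],x,z]
O=np.array([566,17.8,0])
def rep():
    s=ctrl.sense();print("t",s["time_s"],"stand",(RS.T@(s["tcp_pos"]-O)).round(1),"q",s["qpos"].round(2),"F",s["ft_force"].round(1),"g",s["gripper_width"],s["grip_force"])
E
python3 - <<'E'
from w import *
rep();print(to([558,17.5,125],RD))
E
```

```text
t 2.3 stand [ -4.7   5.7 231.1] q [-0.56  0.26  0.58  1.58 -0.15  1.35  1.01] F [-0.3  0.2  0.1] g 0.20766601511586005 0.0
(array([7.32744472e-04, 4.46678599e-05, 1.06133812e-01]), array([-0.01719831, -0.01101075, -0.20755177]))
```

Request:
arm_command(steps=[[1, 0, 0, 0.03, 0, 0, 0], [1, 0, 0, 0.03, 0, 0, 0], [1, 0, 0, 0.03, 0, 0, 0], [1, 0, 0, 0.021, 0, 0, 0], [1, 0, 0, 0.003, 0, 0, 0], [1, 0, 0, 0.002, 0, 0, 0], [1, 0, 0, 0, 0, 0, 0], [1, 0, 0, 0, 0, 0, 0]])

```text
time_s: 2.97
tcp_pos: [559.8, 17.3, 117.0]
ee_rot: [3.14, 0.002, 2.553]
ft_force: [0.1, 0.4, -0.1]
gripper_width: 0.3
grip_force: 0.0
```

Request:
arm_command(steps=[[1, 0, 0, 0.002, 0, 0, 0], [1, 0, 0, 0.002, 0, 0, 0], [1, 0, 0, 0, 0, 0, 0], [1, 0, 0, 0, 0, 0, 0]])

```text
time_s: 3.3
tcp_pos: [559.4, 17.3, 112.2]
ee_rot: [3.14, 0.001, 2.552]
ft_force: [1.2, 0.8, 4.1]
gripper_width: -0.3
grip_force: 2.2
```

Request:
arm_command(steps=[[1, 0, 0, 0.001, 0, 0, 0], [1, 0, 0, 0.001, 0, 0, 0], [1, 0, 0, 0, 0, 0, 0], [1, 0, 0, 0, 0, 0, 0]])

```text
time_s: 3.63
tcp_pos: [559.5, 17.3, 112.1]
ee_rot: [3.139, 0.001, 2.552]
ft_force: [-7.8, -0.1, 22.6]
gripper_width: 0.1
grip_force: 11.4
```

Request:
arm_command(steps=[[1, 0, -0.002, 0, 0, 0, 0], [1, 0, -0.004, 0, 0, 0, 0], [1, 0, -0.004, 0, 0, 0, 0], [1, 0, -0.004, 0, 0, 0, 0], [1, 0, -0.004, 0, 0, 0, 0], [1, 0, -0.004, 0, 0, 0, 0], [1, 0, -0.004, 0, 0, 0, 0], [1, 0, -0.004, 0, 0, 0, 0], [1, 0, -0.002, 0, 0, 0, 0], [1, 0, 0, 0, 0, 0, 0]])

```text
time_s: 4.47
tcp_pos: [543.8, -7.7, 112.1]
ee_rot: [3.135, 0.004, 2.553]
ft_force: [2.6, 3.9, 14.5]
gripper_width: -0.2
grip_force: 7.1
```

```bash
python3 - <<'E'
from w import *
rep()
t=cams.capture("side");cv2.imwrite("pics/s2.png",cv2.resize(t["image"][120:300,220:460],None,fx=3,fy=3))
E
```

```text
t 4.4667 stand [-33.6   4.2 112.1] q [-0.51  0.33  0.57  1.78 -0.2   1.08  1.11] F [ 2.6  3.9 14.5] g -0.2485705975587078 7.057845586678013
```

View pics/s2.png

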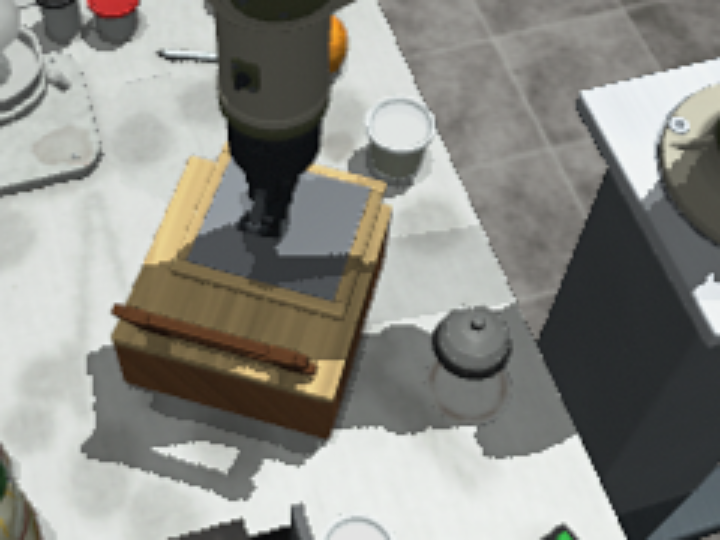

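The board has moved out with the fingers about 30 mm: its front edge is at about (300,170) in the crop, overhanging the plinth, and it is still square. I'll continue.

Request:
arm_command(steps=[[1, 0, -0.003, 0.0005, 0, 0, 0], [1, 0, -0.004, 0, 0, 0, 0], [1, 0, -0.004, 0, 0, 0, 0], [1, 0, -0.004, 0, 0, 0, 0], [1, 0, -0.004, 0, 0, 0, 0], [1, 0, -0.004, 0, 0, 0, 0], [1, 0, -0.004, 0, 0, 0, 0], [1, 0, -0.004, 0, 0, 0, 0], [1, 0, -0.004, 0, 0, 0, 0], [1, 0, -0.002, 0, 0, 0, 0]])

```text
time_s: 5.35
tcp_pos: [524.1, -38.1, 112.1]
ee_rot: [3.134, 0.006, 2.554]
ft_force: [4.8, 7.4, 16.1]
gripper_width: -0.0
grip_force: 7.7
```

```bash
python3 - <<'E'
from w import *
rep()
E
```

```text
t 5.35 stand [-69.7   3.6 112.1] q [-0.48  0.29  0.59  1.83 -0.18  1.07  1.16] F [ 4.8  7.4 16.1] g -0.036283036946921074 7.65228773583658
```

Request:
arm_command(steps=[[1, 0, 0, -0.005, 0, 0, 0], [1, 0, 0, -0.015, 0, 0, 0], [1, 0, 0, -0.03, 0, 0, 0], [1, 0, 0, -0.04, 0, 0, 0], [1, 0, 0, -0.04, 0, 0, 0], [-1, 0, -0.03, -0.03, 0, 0, 0], [-1, 0, -0.035, 0, 0, 0, 0], [-1, 0, -0.035, 0, 0, 0, 0], [-1, 0, -0.035, 0, 0, 0, 0], [-1, 0, -0.035, 0, 0, 0, 0]])

```text
time_s: 6.18
tcp_pos: [424.5, -182.1, 268.3]
ee_rot: [3.141, -0.0, 2.552]
ft_force: [0.7, -0.9, 0.6]
gripper_width: 60.6
grip_force: 0.0
```

```bash
python3 - <<'E'
from w import *
rep()
for n,b in(("top",(262,145,360,260)),("side",(262,160,350,250))):
    c=cams.capture(n)
    k=pad(c,b); P=plane(c,k,112)[:,:2].astype(np.float32);r=cv2.minAreaRect(P)
    print(n,cv2.contourArea(k),r,RS.T@(np.r_[r[0],0]-O))
    cv2.imwrite(f"pics/{n}3.png",c["image"])
E
```

```text
t 6.1833 stand [-244.9    5.9  268.3] q [-0.39 -0.02  0.73  1.76  0.01  1.4   1.32] F [ 0.7 -0.9  0.6] g 60.598911869439284 0.0
top 1879.5 ((516.9243774414062, -45.81370544433594), (126.36669921875, 137.1941680908203), 55.951534271240234) [-80.17184547   5.25313655   0.        ]
side 703.0 ((533.234375, -22.265914916992188), (65.97930908203125, 135.58209228515625), 56.9499626159668) [-51.53006868   4.8493032    0.        ]
```

View pics/side3.png

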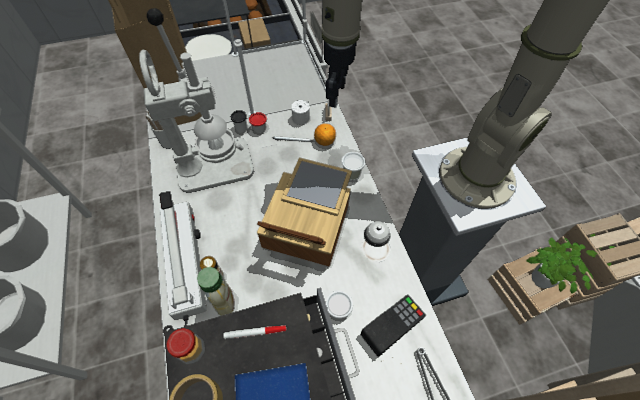

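The board overhangs by about 53 mm and is square. The orange at (325,133) and the price card at (329,112) sit near where the hand will be, so I'm checking those positions.

```bash
python3 - <<'E'
from w import *
t=cams.capture("top");s=cams.capture("side")
f=lambda P:(RS.T@(P-O)).round(0)
for n,a,b in(("pot",(350,253),(353,163)),("orange",(400,240),(325,134)),("card",(437,255),(328,112)),("knob",(440,223),(300,106)),("cupleft",(435,177),(258,122))):
    o1,d1=ray(t,a);o2,d2=ray(s,b);d1=d1[0];d2=d2[0]
    l=np.linalg.lstsq(np.c_[d1,-d2],o2-o1,rcond=None)[0];P=(o1+l[0]*d1+o2+l[1]*d2)/2
    print(n,P.round(0),"stand",f(P))
t3=t["image"];cv2.imwrite("pics/t4.png",cv2.resize(t3[140:290,250:470],None,fx=3.5,fy=3.5))
E
```

```text
pot [ 379. -124.   58.] stand [-222.   76.   58.]
orange [ 420. -280.   37.] stand [-329.  -45.   37.]
card [ 375. -396.   16.] stand [-450.  -72.   16.]
knob [ 470. -399.   65.] stand [-400. -153.   65.]
cupleft [ 622. -404.   31.] stand [-318. -282.   31.]
```

View pics/t4.png

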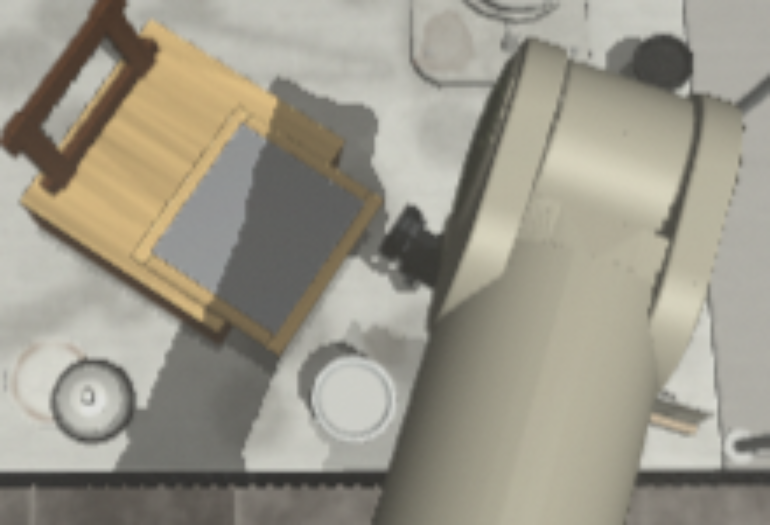

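The view shows the board overhanging square, the pot at about (350,400) in the crop, and the arm clear. I'll tilt the tool to 15° below horizontal, out in front and high.

Request:
arm_command(steps=[[-0.2, 0, 0, 0, -6.8, 0, 0], [-0.2, 0, 0, 0, -6.8, 0, 0], [-0.2, 0, 0, 0, -6.8, 0, 0], [-0.2, 0, 0, 0, -6.8, 0, 0], [-0.2, 0, 0, 0, -6.8, 0, 0], [-0.2, 0, 0, 0, -6.8, 0, 0]])

```text
time_s: 6.88
tcp_pos: [427.4, -180.6, 269.9]
ee_rot: [2.423, 0.005, 2.553]
ft_force: [-0.3, 0.6, -1.1]
gripper_width: 51.3
grip_force: 0.0
```

```bash
cat >> w.py <<'E'
def tilt(th): # tool z = along board x at board turn th (deg); th=90 is straight down
    return RD@R.from_euler('x',-(90-th),degrees=True).as_matrix()
def go(sx,sy,sz,th):
    d,w=to(O+RS@np.array([sx,sy,sz]),tilt(th));print("shift",d.round(4),"turn",w.round(2))
E
python3 - <<'E'
from w import *
rep(); go(-190,5.5,106,15)
E
```

```text
t 6.8833 stand [-242.     4.4  269.9] q [-0.11  0.14  1.04  1.87 -0.79  1.53  2.1 ] F [-0.3  0.6 -1.1] g 51.336518016198326 0.0
shift [ 0.0018 -0.0688  0.1575] turn [-3.382e+01  2.000e-02  3.700e-01]
```

Request:
arm_command(steps=[[-0.2, 0, 0, 0, -6.8, 0, 0], [-0.2, 0, 0, 0, -6.8, 0, 0], [-0.2, 0, 0, 0, -6.8, 0, 0], [-0.2, 0, 0, 0, -6.8, 0, 0], [-0.2, 0, 0, 0, -6.6, 0, 0], [-0.2, 0, 0, 0, 0, 0, 0]])

```text
time_s: 7.38
tcp_pos: [425.5, -180.5, 263.7]
ee_rot: [1.834, -0.011, 2.55]
ft_force: [0.5, 1.8, -1.7]
gripper_width: 50.9
grip_force: 0.0
```

```bash
python3 - <<'E'
from w import *
rep(); go(-190,5.5,106,15)
E
```

```text
t 7.3833 stand [-243.     6.   263.7] q [ 0.37  0.55  0.85  1.93 -1.25  2.02  2.56] F [ 0.5  1.8 -1.7] g 50.87205681607575 0.0
shift [-0.0022 -0.1385  0.0921] turn [-0.06 -0.16 -0.62]
```

Request:
arm_command(steps=[[-0.2, 0, -0.014, 0.009, 0, 0, 0], [-0.2, 0, -0.014, 0.009, 0, 0, 0], [-0.2, 0, -0.014, 0.009, 0, 0, 0], [-0.2, 0, -0.014, 0.009, 0, 0, 0], [-0.2, 0, -0.014, 0.009, 0, 0, 0]])

```text
time_s: 7.8
tcp_pos: [440.7, -158.9, 188.4]
ee_rot: [1.843, 0.001, 2.556]
ft_force: [-0.4, -0.4, 0.0]
gripper_width: 51.3
grip_force: 0.0
```

```bash
python3 - <<'E'
from w import *
rep(); go(-190,5.5,106,15)
E
```

```text
t 7.8 stand [-216.6    5.4  188.4] q [ 0.37  0.67  0.79  1.98 -1.3   1.95  2.71] F [-0.4 -0.4  0. ] g 51.3390916083894 0.0
shift [-0.0001 -0.0722  0.0478] turn [-0.62 -0.33  0.12]
```

Tracking well; I'll continue the descent.

Request:
arm_command(steps=[[-0.2, 0, -0.014, 0.009, 0, 0, 0], [-0.2, 0, -0.014, 0.009, 0, 0, 0], [-0.2, 0, -0.014, 0.009, 0, 0, 0], [-0.2, 0, -0.014, 0.009, 0, 0, 0], [-0.2, 0, -0.014, 0.011, 0, 0, 0], [-0.2, 0, 0, 0, 0, 0, 0]])

```text
time_s: 8.3
tcp_pos: [455.4, -135.0, 107.0]
ee_rot: [1.842, -0.003, 2.558]
ft_force: [-0.4, 0.8, -0.5]
gripper_width: 51.3
grip_force: 0.0
```

```bash
python3 - <<'E'
from w import *
rep(); go(-120,5.5,106,15)
c=cams.capture("side");d=cams.capture("top")
cv2.imwrite("pics/m5.png",cv2.resize(np.hstack([c["image"][90:240,230:430],d["image"][140:290,270:470]]),None,fx=2,fy=2))
E
```

```text
t 8.3 stand [-188.6    6.6  107. ] q [ 0.38  0.81  0.69  2.01 -1.37  1.87  2.84] F [-0.4  0.8 -0.5] g 51.31213862472129 0.0
shift [-0.0016  0.0174  0.0663] turn [-0.54 -0.5  -0.04]
```

View pics/m5.png

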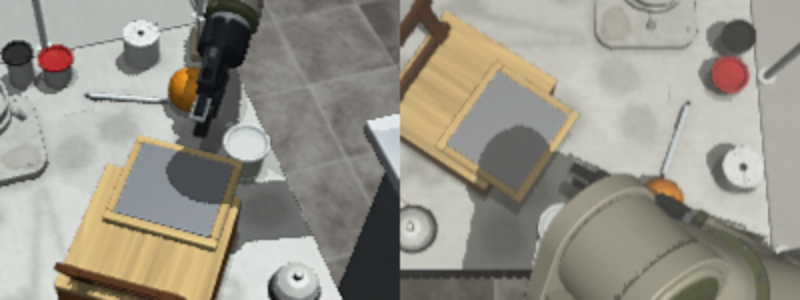

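The fingers face the overhanging edge, centred, with the hand above and clear of the pot and orange. Next is the insert.

Request:
arm_command(steps=[[-0.2, 0, 0.0025, 0.0095, 0, 0, 0], [-0.2, 0, 0.0025, 0.0095, 0, 0, 0], [-0.2, 0, 0.0025, 0.0095, 0, 0, 0], [-0.2, 0, 0.0025, 0.0095, 0, 0, 0], [-0.2, 0, 0.0025, 0.0095, 0, 0, 0], [-0.2, 0, 0.0025, 0.0095, 0, 0, 0], [-0.2, -0.001, 0.0025, 0.0095, 0, 0, 0], [-0.2, 0, 0, 0, 0, 0, 0]])

```text
time_s: 9.07
tcp_pos: [494.7, -79.2, 109.2]
ee_rot: [1.838, 0.001, 2.554]
ft_force: [0.5, 0.5, 0.5]
gripper_width: 51.4
grip_force: 0.0
```

```bash
python3 - <<'E'
from w import *
rep(); go(-120,5.5,106,15);go(-117.5,5.5,136,15)
E
```

```text
t 9.0667 stand [-120.3    5.1  109.2] q [ 0.38  0.71  0.51  2.06 -1.42  1.7   2.78] F [0.5 0.5 0.5] g 51.383727588392865 0.0
shift [ 0.0004 -0.003   0.0011] turn [-0.31 -0.23  0.13]
shift [ 0.0004  0.0266 -0.0044] turn [-0.31 -0.23  0.13]
```

Request:
arm_command(steps=[[-0.2, 0, 0.005, -0.001, 0, 0, 0], [-0.2, 0, 0.005, -0.001, 0, 0, 0], [-0.2, 0, 0.005, -0.001, 0, 0, 0], [-0.2, 0, 0.005, -0.001, 0, 0, 0], [-0.2, 0, 0.005, 0, 0, 0, 0], [-0.2, 0, 0, 0, 0, 0, 0]])

```text
time_s: 9.57
tcp_pos: [495.5, -79.6, 134.2]
ee_rot: [1.84, 0.001, 2.551]
ft_force: [-0.5, -0.5, -1.8]
gripper_width: 51.3
grip_force: 0.8
```

```bash
python3 - <<'E'
from w import *
rep(); go(-117.5,5.5,136,15)
c=cams.capture("side");d=cams.capture("top")
cv2.imwrite("pics/m6.png",cv2.resize(np.hstack([c["image"][90:240,230:430],d["image"][140:290,250:450]]),None,fx=2,fy=2))
E
```

```text
t 9.5667 stand [-120.2    4.2  134.2] q [ 0.36  0.65  0.53  2.07 -1.41  1.7   2.73] F [-0.5 -0.5 -1.8] g 51.25105126703818 0.7918487617280334
shift [0.0013 0.0025 0.0021] turn [-0.42 -0.05  0.09]
```

View pics/m6.png

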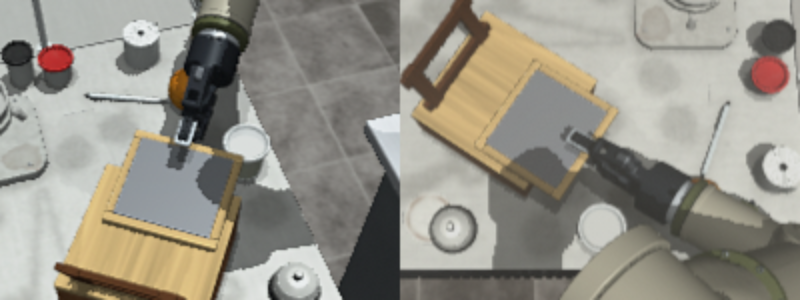

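The fingers straddle the near edge and the board has started lifting (about 2 N on the lower finger). I'll close the gripper.

Request:
arm_command(steps=[[0, 0, 0, 0, 0, 0, 0], [0.4, 0, 0, 0, 0, 0, 0], [1, 0, 0, 0, 0, 0, 0], [1, 0, 0, 0, 0, 0, 0], [1, 0, 0, 0, 0, 0, 0], [1, 0, 0, 0, 0, 0, 0]], newtons=70)

```text
time_s: 10.17
tcp_pos: [495.5, -78.9, 134.5]
ee_rot: [1.837, 0.001, 2.552]
ft_force: [-1.5, -0.7, 6.4]
gripper_width: 10.9
grip_force: 68.1
```

```bash
python3 - <<'E'
from w import *
rep()
E
```

```text
t 10.1667 stand [-119.5    4.6  134.5] q [ 0.37  0.66  0.53  2.07 -1.41  1.7   2.73] F [-1.5 -0.7  6.4] g 10.892498286808756 68.12861448386684
```

Request:
arm_command(steps=[[1, 0, 0.006, -0.0015, 0, 0, 0], [1, 0, 0.006, -0.0015, 0, 0, 0], [1, 0, 0.01, 0.001, 5, 0, 0], [1, 0, 0.01, 0.001, 5, 0, 0], [1, 0, 0.01, 0.001, 5, 0, 0], [1, 0, 0.01, 0.001, 5, 0, 0], [1, 0, 0.01, 0.001, 5, 0, 0], [1, 0, 0, 0, 0, 0, 0]])

```text
time_s: 10.83
tcp_pos: [512.1, -55.6, 192.9]
ee_rot: [2.277, 0.007, 2.556]
ft_force: [1.6, 0.4, -1.8]
gripper_width: 10.2
grip_force: 71.6
```

```bash
cat >> w.py <<'E'
def foot(r=115):
    s=ctrl.sense();Rc=rot(s["ee_rot"]);f=lambda v:(RS.T@(s["tcp_pos"]+Rc@np.array(v)-O)).round(1)
    zz=RS.T@Rc[:,2];print("theta",np.degrees(np.arctan2(-zz[2],zz[0])).round(1),"side",zz[1].round(3),(RS.T@Rc[:,0]).round(3),"F",f([0,-6,r]),"B",f([0,6,r]))
E
python3 - <<'E'
from w import *
rep();foot()
E
```

```text
t 10.8333 stand [-91.    3.8 192.9] q [-0.01  0.21  0.68  2.04 -1.06  1.28  2.17] F [ 1.6  0.4 -1.8] g 10.199186337803663 71.62025570869446
theta 40.5 side -0.0 [-0.006  1.    -0.007] F [ -7.4   3.7 113.7] B [  0.4   3.8 122.8]
```

Request:
arm_command(steps=[[1, 0, 0.01, 0.001, 5, 0, 0], [1, 0, 0.01, 0.001, 5, 0, 0], [1, 0, 0.01, 0.001, 5, 0, 0], [1, 0, 0.01, 0.001, 5, 0, 0], [1, 0, 0.01, 0.001, 5, 0, 0], [1, 0, 0.01, 0.001, 5, 0, 0], [1, 0, 0.01, 0.001, 5, 0, 0], [1, 0, 0.01, 0.001, 5, 0, 0], [1, 0, 0.01, 0.001, 5, 0, 0], [1, 0, 0.01, 0.001, 5, 0, 0]])

```text
time_s: 11.67
tcp_pos: [562.0, 18.6, 226.4]
ee_rot: [-3.136, 0.003, 2.551]
ft_force: [3.1, 2.1, 13.4]
gripper_width: 10.3
grip_force: 79.1
```

```bash
python3 - <<'E'
from w import *
rep();foot()
c=cams.capture("side");d=cams.capture("top")
cv2.imwrite("pics/m7.png",cv2.resize(np.hstack([c["image"][110:290,230:430],d["image"][110:290,230:430]]),None,fx=2,fy=2))
E
```

```text
t 11.6667 stand [ -1.6   3.8 226.4] q [-0.52  0.27  0.52  1.57 -0.13  1.34  1.  ] F [ 3.1  2.1 13.4] g 10.307337438368277 79.11518454551697
theta 90.3 side -0.003 [-0.001  1.    -0.003] F [ -8.2   3.5 111.5] B [  3.8   3.5 111.4]
```

View pics/m7.png

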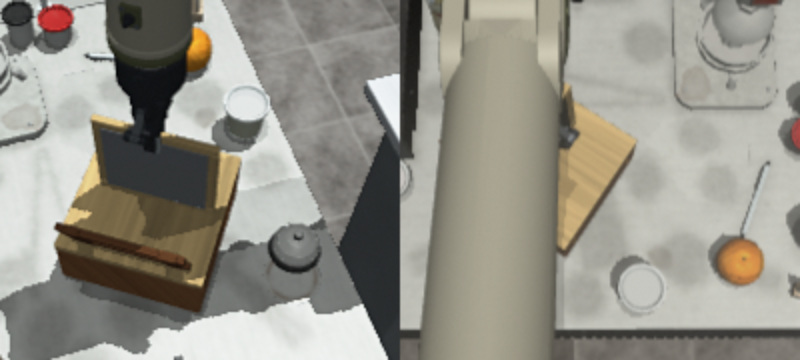

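The board is upright above the stand, back toward the rest, and about 13 N of contact force says its foot is touching the plinth. I'll lift it a little, carry it back and lean it.

Request:
arm_command(steps=[[1, 0, 0, -0.006, 0, 0, 0], [1, 0, 0, -0.006, 0, 0, 0], [1, -0.0008, 0.011, 0, 0, 0, 0], [1, -0.0008, 0.011, 0, 0, 0, 0], [1, -0.0008, 0.011, 0, 0, 0, 0], [1, -0.0008, 0.011, 0, 0, 0, 0], [1, -0.0008, 0.01, 0, 0, 0, 0], [1, 0, 0, 0, 0, 0, 0]])

```text
time_s: 12.43
tcp_pos: [594.3, 63.7, 234.4]
ee_rot: [-3.134, -0.001, 2.555]
ft_force: [0.1, 1.1, -3.1]
gripper_width: 10.3
grip_force: 69.4
```

Request:
arm_command(steps=[[1, 0, 0.0121, 0.0011, 5.5, 0, 0], [1, 0, 0.0121, 0.0011, 5.5, 0, 0], [1, 0, 0.0121, 0.0011, 5.5, 0, 0], [1, 0, 0.0121, 0.0011, 5.5, 0, 0], [1, 0, 0, 0, 0, 0, 0], [1, 0, 0, 0, 0, 0, 0]])

```text
time_s: 12.93
tcp_pos: [619.9, 102.5, 219.8]
ee_rot: [-2.746, -0.003, 2.557]
ft_force: [0.1, -1.2, -2.0]
gripper_width: 10.0
grip_force: 71.3
```

```bash
python3 - <<'E'
from w import *
rep();foot(127)
c=cams.capture("side");d=cams.capture("top")
cv2.imwrite("pics/m8.png",cv2.resize(c["image"][130:280,230:380],None,fx=4,fy=4))
E
```

```text
t 12.9333 stand [100.4   2.5 219.8] q [-0.62  0.68  0.51  1.09 -0.03  1.72  0.82] F [ 0.1 -1.2 -2. ] g 9.983909055956433 71.26121637993492
theta 112.7 side 0.0 [-0.007  1.     0.003] F [ 45.9   2.5 105. ] B [ 56.9   2.6 100.3]
```

View pics/m8.png

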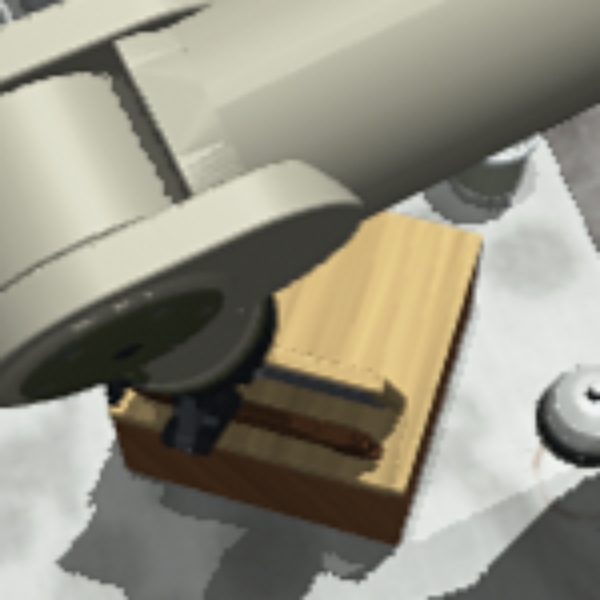

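The board leans parallel just in front of the rest, with the fingers above the rest's top. I'll push back gently until contact.

Request:
arm_command(steps=[[1, 0, 0.0037, -0.0015, 0, 0, 0], [1, 0, 0.0037, -0.0015, 0, 0, 0], [1, 0, 0.0028, -0.0012, -0.7, 0, 0], [1, 0, 0.0018, -0.0008, 0, 0, 0], [1, 0, 0, 0, 0, 0, 0], [1, 0, 0, 0, 0, 0, 0]])

```text
time_s: 13.53
tcp_pos: [626.9, 110.3, 224.3]
ee_rot: [-2.763, 0.0, 2.552]
ft_force: [-0.3, 0.1, -2.5]
gripper_width: 10.0
grip_force: 71.2
```

Request:
arm_command(steps=[[1, 0, 0.0018, -0.0008, 0, 0, 0], [1, 0, 0, 0, 0, 0, 0], [1, 0, 0, 0, 0, 0, 0]])

```text
time_s: 13.78
tcp_pos: [628.0, 112.1, 223.9]
ee_rot: [-2.763, -0.0, 2.552]
ft_force: [-0.8, -0.4, -3.3]
gripper_width: 10.1
grip_force: 71.2
```

```bash
python3 - <<'E'
from w import *
rep();foot(127);print((RS.T@ctrl.sense()["ft_force"]).round(1))
E
```

```text
t 13.7833 stand [112.8   1.1 223.9] q [-0.62  0.69  0.5   1.05 -0.04  1.73  0.81] F [-0.8 -0.4 -3.3] g 10.09416801632767 71.1940147925634
theta 111.7 side -0.001 [-0.002  1.     0.   ] F [ 60.3   1.  108.1] B [ 71.4   1.1 103.7]
[-0.8  0.5 -3.3]
```

Request:
arm_command(steps=[[1, 0, 0.0018, -0.0008, 0, 0, 0], [1, 0, 0, 0, 0, 0, 0], [1, 0, 0, 0, 0, 0, 0]])

```text
time_s: 14.03
tcp_pos: [629.1, 113.8, 223.9]
ee_rot: [-2.763, -0.0, 2.552]
ft_force: [-0.1, 0.0, -2.8]
gripper_width: 10.0
grip_force: 71.2
```

Request:
arm_command(steps=[[1, 0, 0.0014, -0.0006, 0, 0, 0], [1, 0, 0, 0, 0, 0, 0], [1, 0, 0, 0, 0, 0, 0]])

```text
time_s: 14.28
tcp_pos: [630.0, 114.9, 224.1]
ee_rot: [-2.763, -0.0, 2.552]
ft_force: [-0.5, 0.4, -3.4]
gripper_width: 9.9
grip_force: 71.2
```

```bash
python3 - <<'E'
from w import *
rep();foot(127);print((RS.T@ctrl.sense()["ft_force"]).round(1))
E
```

```text
t 14.2833 stand [116.3   1.1 224.1] q [-0.62  0.7   0.5   1.04 -0.05  1.73  0.81] F [-0.5  0.4 -3.4] g 9.906793789984423 71.20203601545654
theta 111.7 side -0.001 [-0.002  1.     0.   ] F [ 63.8   1.  108.3] B [ 74.9   1.  103.9]
[ 0.1  0.6 -3.4]
```

Request:
arm_command(steps=[[1, 0, 0, 0.002, 0, 0, 0], [1, 0, 0, 0.001, 0, 0, 0], [1, 0, 0, 0, 0, 0, 0], [1, 0, 0, 0, 0, 0, 0]])

```text
time_s: 14.62
tcp_pos: [629.2, 113.8, 221.2]
ee_rot: [-2.763, -0.0, 2.552]
ft_force: [0.1, 0.4, -2.4]
gripper_width: 10.1
grip_force: 71.2
```

Request:
arm_command(steps=[[1, 0, 0, 0.001, 0, 0, 0], [1, 0, 0.001, 0, 0, 0, 0], [1, 0, 0, 0, 0, 0, 0], [1, 0, 0, 0, 0, 0, 0]])

```text
time_s: 14.95
tcp_pos: [629.7, 114.5, 220.0]
ee_rot: [-2.763, -0.0, 2.552]
ft_force: [0.2, 0.2, -3.6]
gripper_width: 9.8
grip_force: 71.2
```

```bash
python3 - <<'E'
from w import *
rep();foot(127);print((RS.T@ctrl.sense()["ft_force"]).round(1))
E
```

```text
t 14.95 stand [115.8   1.1 220. ] q [-0.62  0.7   0.5   1.05 -0.05  1.73  0.81] F [ 0.2  0.2 -3.6] g 9.793110213213126 71.16149681154639
theta 111.7 side -0.001 [-0.002  1.     0.   ] F [ 63.3   1.  104.2] B [74.4  1.  99.8]
[ 0.3 -0.  -3.6]
```

Request:
arm_command(steps=[[1, 0, 0.001, 0, 0, 0, 0], [1, 0, 0.001, 0, 0, 0, 0], [1, 0, 0, 0, 0, 0, 0], [1, 0, 0, 0, 0, 0, 0]])

```text
time_s: 15.28
tcp_pos: [630.7, 116.0, 219.2]
ee_rot: [-2.763, -0.0, 2.552]
ft_force: [0.2, -0.6, -3.5]
gripper_width: 10.3
grip_force: 71.2
```

Request:
arm_command(steps=[[1, 0, 0, 0.001, 0, 0, 0], [1, 0, 0, 0.0005, 0, 0, 0], [1, 0, 0, 0, 0, 0, 0], [1, 0, 0, 0, 0, 0, 0]])

```text
time_s: 15.62
tcp_pos: [630.3, 115.5, 217.8]
ee_rot: [-2.763, -0.0, 2.552]
ft_force: [-0.0, -0.7, -3.2]
gripper_width: 9.8
grip_force: 71.2
```

```bash
python3 - <<'E'
from w import *
rep();foot(127);print((RS.T@ctrl.sense()["ft_force"]).round(1))
E
```

```text
t 15.6167 stand [116.9   1.1 217.8] q [-0.62  0.7   0.5   1.05 -0.05  1.72  0.8 ] F [-0.  -0.7 -3.2] g 9.768793846911263 71.1659088532906
theta 111.7 side -0.001 [-0.002  1.     0.   ] F [ 64.4   1.  102.1] B [75.5  1.  97.6]
[-0.6 -0.4 -3.2]
```

Request:
arm_command(steps=[[1, 0, 0, 0.001, 0, 0, 0], [1, 0, 0.0005, 0.0005, 0, 0, 0], [1, 0, 0, 0, 0, 0, 0], [1, 0, 0, 0, 0, 0, 0]])

```text
time_s: 15.95
tcp_pos: [630.6, 115.7, 217.4]
ee_rot: [-2.764, 0.001, 2.552]
ft_force: [0.3, 2.0, 5.4]
gripper_width: 9.8
grip_force: 70.8
```

Request:
arm_command(steps=[[1, 0, 0, 0.001, 0, 0, 0], [1, 0, 0.001, 0.0005, 0, 0, 0], [1, 0, 0, 0, 0, 0, 0], [1, 0, 0, 0, 0, 0, 0]])

```text
time_s: 16.28
tcp_pos: [631.1, 116.3, 217.0]
ee_rot: [-2.765, 0.002, 2.552]
ft_force: [-1.6, 4.6, 12.3]
gripper_width: 9.7
grip_force: 70.3
```

```bash
python3 - <<'E'
from w import *
rep();foot(127);print((RS.T@ctrl.sense()["ft_force"]).round(1))
c=cams.capture("side")
cv2.imwrite("pics/m9.png",cv2.resize(c["image"][190:280,250:350],None,fx=6,fy=6,interpolation=cv2.INTER_CUBIC))
E
```

```text
t 16.2833 stand [118.1   0.9 217. ] q [-0.62  0.7   0.5   1.05 -0.05  1.72  0.8 ] F [-1.6  4.6 12.3] g 9.715640039785129 70.32957005314529
theta 111.6 side -0.003 [-0.003  1.    -0.002] F [ 65.8   0.5 101.1] B [77.   0.5 96.7]
[ 2.9  3.8 12.3]
```

View pics/m9.png

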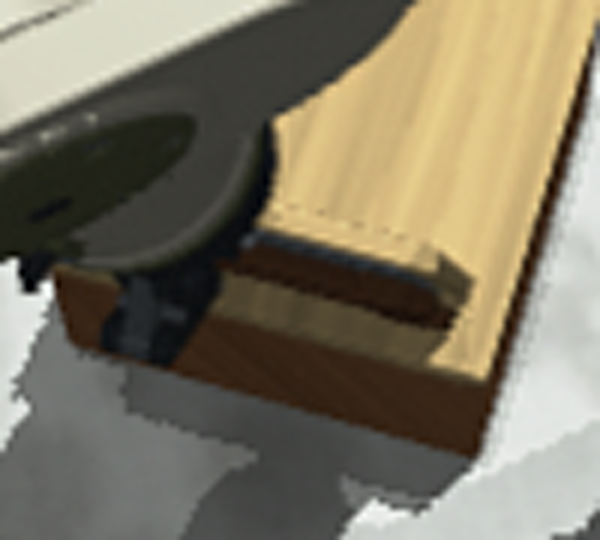

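The foot is down on the plinth and the board is right in front of the rest face, but there's no push-back from the rest yet. I'll ease off the downward press and keep pushing back.

Request:
arm_command(steps=[[1, 0, 0, -0.0015, 0, 0, 0], [1, 0, 0.001, -0.0004, 0, 0, 0], [1, 0, 0.001, -0.0004, 0, 0, 0], [1, 0, 0, 0, 0, 0, 0], [1, 0, 0, 0, 0, 0, 0]])

```text
time_s: 16.75
tcp_pos: [631.8, 117.3, 216.6]
ee_rot: [-2.762, 0.0, 2.551]
ft_force: [-3.2, 0.8, 7.6]
gripper_width: 9.9
grip_force: 69.2
```

Request:
arm_command(steps=[[1, 0, 0.001, -0.0004, 0, 0, 0], [1, 0, 0, 0, 0, 0, 0], [1, 0, 0, 0, 0, 0, 0]])

```text
time_s: 17.0
tcp_pos: [631.9, 117.5, 216.6]
ee_rot: [-2.76, -0.0, 2.55]
ft_force: [-5.5, -1.8, 7.6]
gripper_width: 9.9
grip_force: 69.2
```

```bash
python3 - <<'E'
from w import *
rep();foot(123.5);print((RS.T@ctrl.sense()["ft_force"]).round(1))
E
```

```text
t 17.0 stand [119.5   0.9 216.6] q [-0.62  0.71  0.5   1.04 -0.05  1.73  0.8 ] F [-5.5 -1.8  7.6] g 9.893076497714915 69.20043437741697
theta 111.9 side 0.0 [0. 1. 0.] F [ 67.9   0.9 104.2] B [79.1  0.9 99.7]
[-4.5  3.5  7.6]
```

Request:
arm_command(steps=[[1, 0, 0.001, -0.0006, 0, 0, 0], [1, 0, 0.001, -0.0006, 0, 0, 0], [1, 0, 0, 0, 0, 0, 0], [1, 0, 0, 0, 0, 0, 0]])

```text
time_s: 17.33
tcp_pos: [632.0, 117.6, 216.5]
ee_rot: [-2.756, -0.002, 2.548]
ft_force: [-10.3, -7.1, 6.9]
gripper_width: 9.8
grip_force: 69.2
```

```bash
python3 - <<'E'
from w import *
rep();foot(123.5);print((RS.T@ctrl.sense()["ft_force"]).round(1))
E
```

```text
t 17.3333 stand [119.7   0.8 216.5] q [-0.61  0.72  0.5   1.04 -0.05  1.73  0.8 ] F [-10.3  -7.1   6.9] g 9.797467182191014 69.22809991054237
theta 112.1 side 0.003 [0.002 1.    0.002] F [ 67.6   1.2 104.4] B [78.8  1.1 99.8]
[-11.7   4.6   6.9]
```

Firm contact with the rest: force rises with no movement. I'll relax slightly, open the gripper and back out along the fingers.

Request:
arm_command(steps=[[1, 0, -0.0015, 0, 0, 0, 0], [1, 0, 0, 0, 0, 0, 0], [0.3, 0, 0, 0, 0, 0, 0], [0, 0, 0, 0, 0, 0, 0], [0, 0, 0, 0, 0, 0, 0], [0, 0, 0, 0, 0, 0, 0]])

```text
time_s: 17.83
tcp_pos: [633.3, 119.9, 216.6]
ee_rot: [-2.763, -0.0, 2.552]
ft_force: [-0.3, -0.6, 0.0]
gripper_width: 42.7
grip_force: 0.0
```

Request:
arm_command(steps=[[0, 0, 0, -0.004, 0, 0, 0], [0, 0, 0, -0.008, 0, 0, 0], [0, 0, 0, -0.015, 0, 0, 0], [0, 0, 0, -0.025, 0, 0, 0], [0, 0, 0, -0.03, 0, 0, 0], [0, 0, 0, -0.03, 0, 0, 0], [0, 0, 0, -0.03, 0, 0, 0], [0, 0, 0, 0, 0, 0, 0]])

```text
time_s: 18.5
tcp_pos: [655.8, 160.8, 344.2]
ee_rot: [-2.782, 0.018, 2.56]
ft_force: [-0.5, -0.5, 0.6]
gripper_width: 43.0
grip_force: 0.0
```

```bash
python3 - <<'E'
from w import *
rep()
d=cams.capture("top");c=cams.capture("side")
f=lambda q:cv2.resize(q,(400,400),interpolation=cv2.INTER_CUBIC)
cv2.imwrite("pics/m10.png",np.hstack([f(c["image"][130:290,220:380]),f(d["image"][110:250,230:370])]))
E
```

```text
t 18.5 stand [168.7   5.2 344.2] q [-0.57  0.8   0.54  0.59 -0.11  2.06  0.81] F [-0.5 -0.5  0.6] g 43.00420972367186 0.0
```

Request:
arm_command(steps=[[0, 0.01, -0.02, 0, -5, 0, 0], [0, 0.02, -0.02, 0, -5, 0, 0], [0, 0.03, 0, 0, -5, 0, 0], [0, 0.03, 0, 0, -5, 0, 0], [0, 0.03, 0.02, 0, 0, 0, 0], [0, 0.03, 0.02, 0, 0, 0, 0], [0, 0.03, 0.02, 0, 0, 0, 0], [0, 0.03, 0.02, 0, 0, 0, 0], [0, 0.03, 0.02, 0, 0, 0, 0], [0, 0.02, 0.01, 0, 0, 0, 0]])

```text
time_s: 19.43
tcp_pos: [479.1, 367.8, 342.7]
ee_rot: [-3.101, 0.008, 2.56]
ft_force: [0.7, 0.1, -0.7]
gripper_width: 42.5
grip_force: 0.0
```

```bash
python3 - <<'E'
from w import *
rep()
# expected board corners (stand frame) leaning at 112deg, back foot at (75,100)
u=np.array([np.cos(np.radians(68)),0,np.sin(np.radians(68))]);n=np.array([np.sin(np.radians(68)),0,-np.cos(np.radians(68))])
B=np.array([75,0,100.]);Y=np.array([0,80,0])
pts=[B-12*n+k*150*u+s*Y for k in(0,1) for s in(1,-1)]
for nme in("top","side"):
    c=cams.capture(nme);im=c["image"].astype(int)
    q=proj(c,[O+RS@p for p in pts]).round(1);print(nme,"expected face corners",q.tolist())
    x0,y0=(q.min(0)-12).astype(int);x1,y1=(q.max(0)+12).astype(int)
    m=np.zeros(im.shape[:2],np.uint8);m[y0:y1,x0:x1]=(im[y0:y1,x0:x1].max(2)<95)
    ks,_=cv2.findContours(m,0,cv2.CHAIN_APPROX_NONE)
    for k in sorted(ks,key=cv2.contourArea)[-3:]:
        if cv2.contourArea(k)>20: print("dark",cv2.contourArea(k),cv2.boxPoints(cv2.minAreaRect(k)).round(1).tolist(), k[:,0].min(0),k[:,0].max(0))
    w=np.zeros_like(m);w[y0:y1,x0:x1]=(im[y0:y1,x0:x1].min(2)>150);print("white",w.sum())
E
```

```text
t 19.4333 stand [242.  267.4 342.7] q [-1.01  0.36  0.43  1.19 -0.12  1.65  0.37] F [ 0.7  0.1 -0.7] g 42.481068429804345 0.0
top expected face corners [[269.1, 199.0], [299.6, 156.6], [244.8, 175.1], [279.9, 128.1]]
dark 117.0 [[246.0, 116.0], [268.0, 116.0], [268.0, 128.0], [246.0, 128.0]] [246 116] [268 128]
dark 418.5 [[232.0, 116.0], [240.0, 116.0], [240.0, 188.0], [232.0, 188.0]] [232 116] [240 188]
dark 807.0 [[246.8000030517578, 176.8000030517578], [277.20001220703125, 135.39999389648438], [299.79998779296875, 152.0], [269.5, 193.39999389648438]] [250 136] [294 193]
white 2797
side expected face corners [[328.3, 236.8], [269.8, 220.6], [322.7, 230.3], [254.2, 211.4]]
dark 23.5 [[332.70001220703125, 246.89999389648438], [338.5, 226.8000030517578], [340.6000061035156, 227.5], [334.79998779296875, 247.5]] [333 227] [339 247]
dark 1158.5 [[252.10000610351562, 244.8000030517578], [257.8999938964844, 219.10000610351562], [327.70001220703125, 234.8000030517578], [321.8999938964844, 260.5]] [257 220] [327 247]
white 948
```

```bash
python3 - <<'E'
from w import *
u=np.array([np.cos(np.radians(68)),0,np.sin(np.radians(68))]);n=np.array([np.sin(np.radians(68)),0,-np.cos(np.radians(68))])
B=np.array([75,0,100.])
c=cams.capture("top");im=c["image"].astype(int)
f=[(0,80),(0,-80),(150,-80),(150,80)]
q=proj(c,[O+RS@(B-12*n+a*u+np.array([0,b,0])) for a,b in f]).astype(np.float32)
H=cv2.getPerspectiveTransform(q,np.array([(100-b,170-a) for a,b in f],np.float32))
r=cv2.warpPerspective(c["image"],H,(200,190),flags=cv2.INTER_LINEAR)
g=r.max(2)
for y in range(4,190,6): print("".join("#" if v<60 else "+" if v<100 else "-" if v<150 else "." if v<200 else " " for v in g[y,::3]))
m=(g<85).astype(np.uint8);k=max(cv2.findContours(m,0,2)[0],key=cv2.contourArea);print(cv2.minAreaRect(k))
for n_,b in(("pot",(350,253)),("orange",(400,240)),("bell",(276,252))):
    print(n_,c["image"][b[1],b[0]])
E
```

```text
.............................................................---+--
..............................................................---++
.................... ..  .  . .. ........ .....................----
......-...........................................................-
......-...---------------------------------------------............
......--..-+####+########+############################+--..........
......-----+##########################################+----........
......-----+#############+-##+-+##+-##################+---.........
......-----+############+---#+--+#+.-+################+---.........
......-----+##############+.-+#-.+#+--+###############+---.........
  .. .-----+#############-.-++-.-++..-+###############+----........
. .  .-----+############-.-++..-+-..-+################+---.........
... ..-----+############+--+#+--##--+#################+----........
.... .-----+############++--+#+-+##+++################+---.........
  ....-----+###########+---------------++#############+---.........
  ....-----+###########+-.................-.-+########+---.........
  ....-----+
[... 466 characters left out ...]
....-----+++++++++++++++++---------+++++++++########+----..   ...
......-----+++++++----------------------------++######+----..    ..
-.....-...--++++++------------------------------++++++--.....     .
-.............---......---......--.......--......---.........     .
-...................................-...............-........      
+...........................................................       
+.....   .      ..   .............   ....       ......             
+-....                    .......     ...          .               
((97.6713638305664, 92.32046508789062), (124.26348114013672, 131.00355529785156), 89.44908905029297)
pot [205 211 211]
orange [ 80 154 225]
bell [135 141 142]
```

The rectified view shows the cup upright, with the steam at the top. The board is square to within 0.5° and centred to about 2 mm, and the arm is clear, so I'm handing in.

```bash
python3 -c "
from rig import ctrl
print(ctrl.sign_off())"
```

```text
the job is handed in; nothing more can be done
None
```

The job is handed in: the board leans against the rest with the cup upright and facing front, square to within about 0.5° and centred to about 2 mm, with the arm clear at about 20 s; I viewed 11 pictures, one over the limit of 10.

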